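Latch a gear shaft into the sprung cradle of an inclined inspection stage

TASK

Pick the gear shaft off its wooden rest and lay it in the two white vees of the inclined sprung cradle. Then press it down square to the slope, as far as the cradle goes, and keep it down until the brass bolt has shot right in over the cradle, so that the cradle stays down with the shaft in it when you let go. Leave the oil filter and the grease jar where they stand.

Things in the scene. Friction and masses are not known exactly. Their poses are not given: they have to be found in the camera images.
- shaft_center (a point): loose steel gear shaft, 152 mm long, 0.42 kg; point: middle of its axis; it lies along y. Starts level on a wooden rest, axis 58 mm above the bench. Barrel of 28 mm diameter from y = -38 to +10 mm (grasp at y = -14 to clear the gear); gear, 38 mm diameter, +10 to +38; end journals: 20 mm diameter from -76 to -38, 24 mm from +38 to +76. May go in either way round
- shaft: the same gear shaft as a body; origin 19 mm below the middle of its axis, y along the shaft
- rest: wooden rest holding the shaft at the start, fixed: base 62 x 150 x 8 mm, long axis x; two wooden vees, each 20 mm long, centred 54 mm either side of the middle, at most 66 mm high and 52 mm wide; 88 mm free between them. Origin at the centre of its underside
- cradle_seat (a point): where the middle of the shaft's axis belongs in the cradle; moves with it. x runs up the 30 degree slope, to the robot's right: the shaft lies along x. z is square to the slope, up and to the left: press along -z. The cradle's aluminium plate, 160 x 60 x 8 mm, has its top 42 mm below this point, parallel to the slope
- cradle_vee (a point): middle of the upper one of the cradle's two white 90 degree vees, at the shaft's axis. They are centred 54 mm above and below the seat along the slope, 20 mm long, 52 mm wide and reach 6 mm above the shaft's axis. The 88 mm between them are free for gear and fingers; the gear has 6 mm play, so centre the shaft within 4 mm along the slope
- cradle_stop (a point): inner face of the cradle's end stop at the low end of the slope, 80 mm from the seat, level with the plate's top plus 40 mm: it lies 4 mm beyond the end of a centred shaft and keeps it from sliding down
- cradle (a joint): travel of the sprung cradle along its -z: 0 = up, 0.016 m = down on its stop. The spring carries the shaft without moving; about 3 N more starts it and about 8 N presses it right down. Unless latched it springs back up when let go; latched it stays down at about 0.014 m
- bolt (a joint): brass latch bolt with a red knob at the upper end of the slope: 0 = held back by the cradle, 0.012 m = shot right in over it. Sprung and slowed by a damper: with the cradle held down past 0.014 m it creeps in by itself in about 1.2 s; let go sooner and its rounded nose slips off again. It need not be touched
- stage: fixed inclined stage that carries cradle and bolt: grey base plate 200 x 112 mm (x -92 to +108 mm, y -56 to +56), sloping bed rising from about 25 mm high at the left to about 130 mm, bolt housing and knob at the upper end up to about 170 mm high. Origin on the bench under the bed, x to the robot's right, up the slope
- filter_center (a point): bystander: black oil filter, 68 mm diameter, 90 mm high, standing, loose; point at its centre half-way up
- jar_center (a point): bystander: grease jar with green lid, 70 mm diameter, 71 mm high, loose; point at its centre half-way up

How it is judged:
On the way, in this order (a step that is already met when the one before it is completed fails the run):
1. the shaft lies in the cradle's vees while the cradle is still up (distance between shaft_center and cradle_seat below 0.012 m and angle between the y axis of shaft_center and the x axis of cradle_seat, either way round below 0.12 rad and value of joint cradle below 0.008 m), for 0.04 s.
2. the cradle is pressed home with the shaft in it and the bolt has shot in over it (distance between shaft_center and cradle_seat below 0.012 m and value of joint cradle above 0.012 m and value of joint bolt above 0.008 m), for 0.2 s.
At the end, for the whole second after the job is handed in: The shaft lies in the cradle's vees, its middle within 12 mm of the seat point and its axis within 0.1 rad of the slope's line, at rest; the cradle is down more than 12 mm and the bolt in more than 8 mm, holding it there (all of step 2 and angle between the y axis of shaft_center and the x axis of cradle_seat, either way round below 0.1 rad and linear speed of shaft below 0.02 m/s); the robot touches nothing.
It fails at once if the oil filter is moved more than 3 cm (distance of filter_center from where it was at the start of the episode above 0.03 m).
It fails at once if the grease jar is moved more than 3 cm (distance of jar_center from where it was at the start of the episode above 0.03 m).
It also fails if it takes over 45 s, if anything falls off the work surface, if the arm or the gripper's body presses on something with over 40 N, if the wrist force passes 120 N, or if a joint passes its speed limit or range.

ROBOT

A 6-joint arm with a two-finger parallel gripper is mounted at the origin on the work surface; the furniture and walls round the work are solid. World frame = base frame: x ahead of the robot, y to its left, z up, the work surface at z = 0. Lengths are in m, angles in rad, forces in N, time in s.
With the tool pointing down it reaches from about 0.275 to 0.75 m from the base axis. Payload 10.2 kg.
Tool frame: the origin (TCP) lies midway between the tips of the shut fingers; the grasp point (between the pads) lies 19 mm behind it (env.hold_point_z is the distance from the TCP to the grasp point, in m); x points along the fingers, z is the direction in which the jaws open and shut, and the axes are right-handed (so a half turn about x gives the same grasp; the last joint's range is limited). The gripper opens to 85 mm and grips with 20 to 120 N. Pads are 22 mm wide; open, the fingers measure 114 mm over their backs; the gripper's body (76 mm by 85 mm) begins 54 mm behind the grasp point. The pads swing forward as they close: fully open they stand 13 mm farther back than shut.
Start: joints at [1.072, 0.313, 1.498, -0, 1.331, -0.223], TCP at [0.143, 0.505, 0.231] pointing down, gripper open.
Joint ranges: [-2.94, 2.94], [-0.97, 2.17], [0.19, 2.56], [-1.23, 4.37], [0.02, 3.11], [-2.88, 2.88]. Speed limits (rad/s): [2.39, 2.39, 3.01, 3.14, 3.14, 3.14].

INTERFACE

Orientations are given as a unit quaternion [x, y, z, w].
In Python, from bench import env, kinematics, monitor, eyes, job gives the robot as it stands. The module is installed in compiled form; this text tells all that it offers. Calls block until the motion is done:
- env.reach(position, orientation): joint-space move of the TCP to a pose.
- env.movel(position, velocity=0.15, frame=None, guard=None): straight line of the TCP; frame=None keeps the orientation; velocity is the mean speed in m/s. With guard (N) it stops when the force on the tool has changed by that much, and returns True; else False.
- env.set_joints(angles): joint-space move.
- env.release() and env.close_gripper(effort=None): open the fingers fully, or close them until they stop; effort is the grip in N (None keeps the last).
- env.hold(seconds).
- kinematics.ik(position, orientation): joint angles nearest the present ones, or None.
- monitor.sense(): the state.
- eyes.grab_frame(name): name is "scene" or "top" or "wrist"; returns a dict with "frame" (420x560x3 uint8, red, green, blue), "mtx" (3x3 intrinsics, pixels), "k1" (the pictures are not rectified: a ray, as slopes to the right and down, at radius r is drawn at 1 + k1 r^2 times it, then the intrinsics apply), "view" (4x4, takes a point from world to camera coordinates). Camera axes: x right, y down, z forward; pixel columns grow to the right and rows downward; lengths in m; the calibration is good to about 2 mm. A picture is of the moment at which its call begins. There is no depth.
A pose or a line that the arm cannot do raises env.MotionError and nothing moves.
- job.hand_in(): hands the job in, once; it reports no verdict.
The state is a dict: "clock": time; "joints": joint angles; "qvel": joint speeds; "joint_efforts": joint torques, N m; "position": TCP position; "ee_rot": TCP orientation; "contact_force": force on the tool from outside, world axes, zero at the start; "ft_torque": the same for the moment, N m; "finger_gap": opening from 0.0 (shut) to 1.0 (fully open).
Only numpy, scipy, OpenCV 4.12 (cv2) and the standard library are available. Lean on these libraries where they do the work, as an engineer would, in place of code of your own. Each camera call takes 0.05 s, during which the arm holds its last target.

## Working session

There is one attempt and no reset: what is moved stays moved. The work goes in short steps, each a Python script; the robot and the scene stay as the last script left them, time stands still between calls to the robot, and variables do not carry over. Pictures are saved under pics/ and viewed, and the job is handed in when it is done.

```bash
mkdir -p pics; ls; cat > h.py <<'E'
from bench import env, kinematics, monitor, eyes, job
import numpy as np, cv2
from scipy.spatial.transform import Rotation as R
def snap(n,fn):
    d=eyes.grab_frame(n); cv2.imwrite('pics/'+fn,d['frame'][:,:,::-1]); np.savez('pics/'+fn[:-4]+'.npz',**d); return d
def load(fn): return dict(np.load('pics/'+fn+'.npz'))
def ray(d,u,v):
    K=d['mtx'];k1=float(d['k1'])
    p=cv2.undistortPoints(np.array([[[u,v]]],float),K,np.array([k1,0,0,0.]))[0,0]
    V=d['view'];Rm=V[:3,:3];t=V[:3,3]
    return -Rm.T@t, Rm.T@np.array([p[0],p[1],1.])
def onz(d,u,v,z):
    o,r=ray(d,u,v); return o+r*(z-o[2])/r[2]
def ony(d,u,v,y):
    o,r=ray(d,u,v); return o+r*(y-o[1])/r[1]
def proj(d,P):
    V=d['view'];p=V[:3,:3]@np.asarray(P,float)+V[:3,3];x=p[:2]/p[2];x=x*(1+float(d['k1'])*(x@x))
    return (d['mtx']@np.array([x[0],x[1],1]))[:2]
def tri(*obs):
    A=np.zeros((3,3));b=np.zeros(3)
    for d,u,v in obs:
        o,r=ray(d,u,v); r=r/np.linalg.norm(r);M=np.eye(3)-np.outer(r,r);A+=M;b+=M@o
    p=np.linalg.solve(A,b); return p,[np.round(proj(d,p)-[u,v],1) for d,u,v in obs]
E
python3 - <<'E'
from h import *
for n in ['scene','top','wrist']:
    d=snap(n,n+'0.png'); print(n,d['mtx'].round(1).tolist(),d['k1'],d['view'].round(3).tolist())
print(monitor.sense(), env.hold_point_z)
E
```

```text
pics
scene [[504.7, 0.0, 276.9], [0.0, 504.7, 207.4], [0.0, 0.0, 1.0]] -0.17263920786719936 [[-0.995, -0.101, -0.005, 0.467], [-0.049, 0.53, -0.846, 0.148], [0.088, -0.842, -0.533, 1.014], [0.0, 0.0, 0.0, 1.0]]
top [[480.0, 0.0, 281.9], [0.0, 480.0, 207.5], [0.0, 0.0, 1.0]] -0.088570232198737 [[-0.022, -0.999, -0.024, -0.01], [-0.992, 0.025, -0.122, 0.495], [0.123, 0.021, -0.992, 1.059], [0.0, 0.0, 0.0, 1.0]]
wrist [[353.2, 0.0, 279.0], [0.0, 353.2, 208.5], [0.0, 0.0, 1.0]] 0.021684557074276037 [[0.272, 0.962, -0.003, -0.524], [0.909, -0.256, 0.328, -0.044], [0.315, -0.092, -0.945, 0.382], [0.0, 0.0, 0.0, 1.0]]
{'clock': 0.15, 'joints': array([ 1.07158645e+00,  3.13292428e-01,  1.49826308e+00, -1.40745608e-05,
        1.33101927e+00, -2.23387307e-01]), 'qvel': array([ 0.00191406, -0.00065024, -0.0023209 , -0.00150205,  0.00160245,
       -0.00040832]), 'joint_efforts': array([ 1.10987585e-03, -4.12364566e+01, -2.59796011e+01, -1.96183382e-04,
        3.20454892e-03, -4.17828937e-05]), 'position': array([0.14288766, 0.50497214, 0.23088122]), 'ee_rot': array([-0.42666357,  0.56430362,  0.42636899,  0.56367465]), 'contact_force': array([-0.30030044, -0.18313149, -0.35416505]), 'ft_torque': array([-0.00219608, -0.01390797, -0.02717599]), 'finger_gap': 1.0025794990309118} 0.0187
```

View pics/scene0.png

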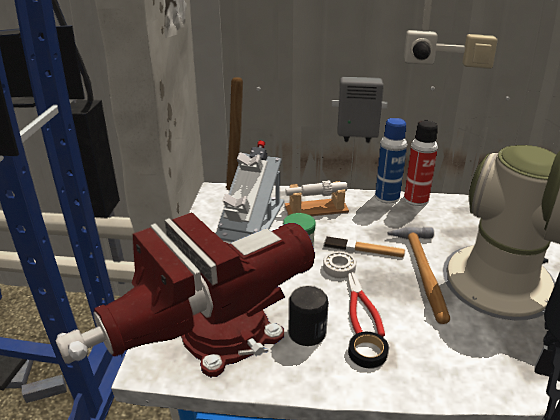

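View pics/top0.png

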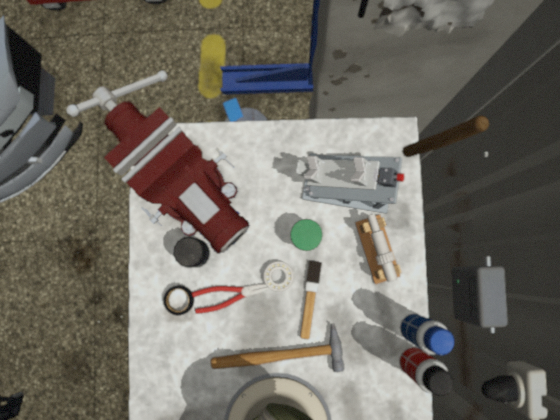

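View pics/wrist0.png

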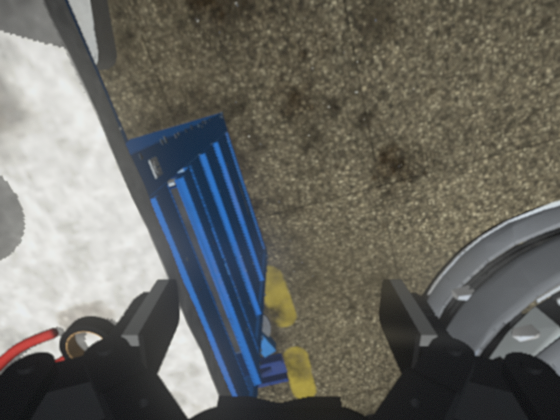

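```bash
python3 - <<'E'
from h import *
a=cv2.imread('pics/top0.png')[130:300,260:440]; cv2.imwrite('pics/t0c.png',cv2.resize(a,None,fx=4.2,fy=3.5*1.2/1.2,interpolation=cv2.INTER_CUBIC)[:600])
a=cv2.imread('pics/scene0.png')[130:260,205:365]; cv2.imwrite('pics/s0c.png',cv2.resize(a,None,fx=4.6,fy=4.6,interpolation=cv2.INTER_CUBIC))
t=load('top0'); 
for n,u,v,z in [('jar',306,235,.071),('filter',191,252,.09),('shA',367,212+5,.058),('shB',388,275,.058),('stageknob',400,177,.16),('lowstop',305,170,.06)]: print(n,onz(t,u,v,z).round(3))
E
```

```text
jar [ 0.428 -0.073  0.071]
filter [0.396 0.174 0.09 ]
shA [ 0.466 -0.209  0.058]
shB [ 0.338 -0.25   0.058]
stageknob [ 0.535 -0.263  0.16 ]
lowstop [ 0.574 -0.075  0.06 ]
```

View pics/t0c.png

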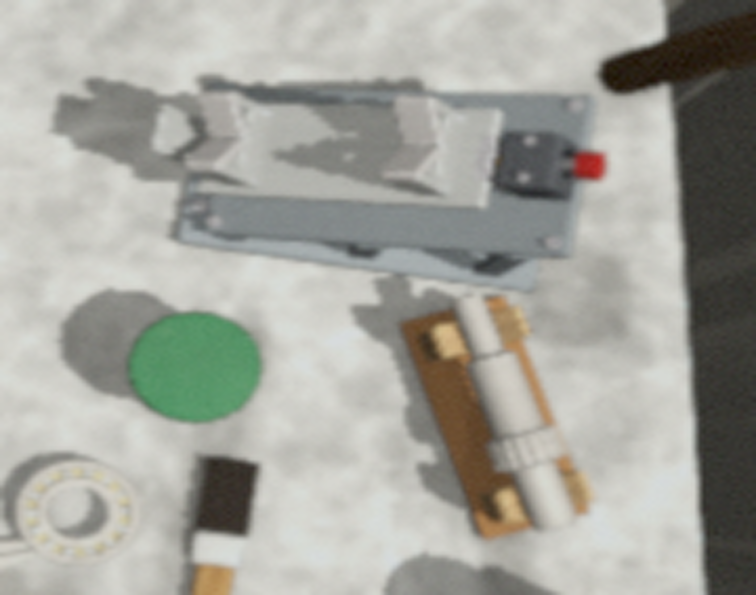

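View pics/s0c.png

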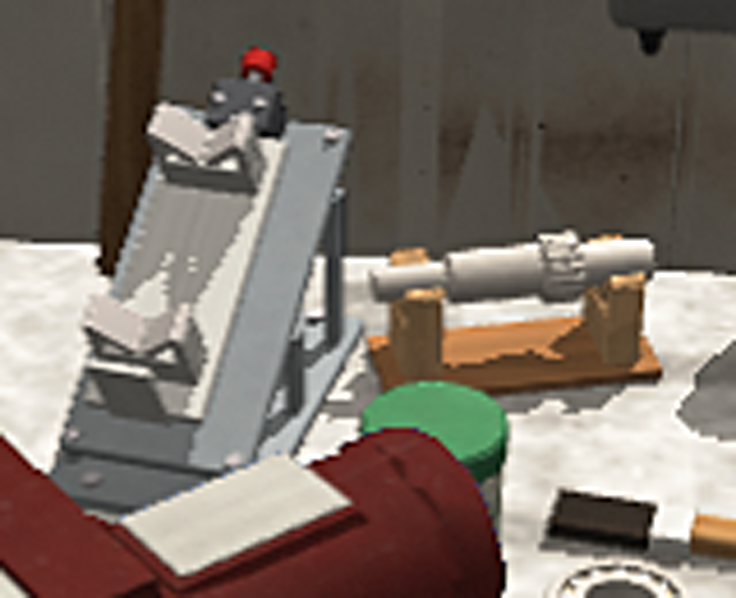

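```bash
python3 - <<'E'
from h import *
w=load('wrist0'); V=w['view']; s=monitor.sense()
T=np.eye(4);T[:3,:3]=R.from_quat(s['ee_rot']).as_matrix();T[:3,3]=s['position']
C=np.linalg.inv(V); print((np.linalg.inv(T)@C).round(3)); print(T.round(3))
t=load('top0'); print(onz(t,430,200,0).round(3), onz(t,430,300,0).round(3), onz(t,300,120,0).round(3))
E
```

```text
[[ 0.002 -0.328  0.945 -0.143]
 [ 0.    -0.945 -0.328  0.084]
 [ 1.     0.001 -0.002  0.   ]
 [ 0.     0.     0.     1.   ]]
[[-0.    -0.962  0.272  0.143]
 [-0.001  0.272  0.962  0.505]
 [-1.     0.    -0.001  0.231]
 [ 0.     0.     0.     1.   ]]
[ 0.507 -0.368  0.   ] [ 0.277 -0.355  0.   ] [ 0.708 -0.069  0.   ]
```

```bash
cat >> h.py <<'E'
def ori(xa,ya):
    xa=np.asarray(xa,float);xa/=np.linalg.norm(xa);ya=np.asarray(ya,float);ya=ya-xa*(ya@xa);ya/=np.linalg.norm(ya)
    return R.from_matrix(np.stack([xa,ya,np.cross(xa,ya)],1)).as_quat()
def st():
    s=monitor.sense(); print('t',round(s['clock'],2),'p',s['position'].round(4),'j',s['joints'].round(3),'F',s['contact_force'].round(1),'gap',round(s['finger_gap'],3)); return s
E
python3 - <<'E'
from h import *
env.movel([0.143,.505,.36],velocity=.25)
q=ori([0,0,-1],[-.952,-.305,0])
print(kinematics.ik([.40,-.15,.34],q))
env.reach([.40,-.15,.34],q); st(); snap('wrist','w1.png')
env.reach([.40,-.30,.34],q); st(); snap('wrist','w2.png')
E
```

```text
[-6.34488483e-01  3.22730925e-02  1.55280152e+00 -4.44089210e-16
  1.55651804e+00 -2.51533074e+00]
t 3.32 p [ 0.4002 -0.1496  0.34  ] j [-0.634  0.032  1.553  0.     1.556 -2.515] F [-0.1  0.8  0.4] gap 1.001
t 4.02 p [ 0.4001 -0.2999  0.3398] j [-0.878  0.203  1.36   0.     1.579 -2.759] F [0.3 0.5 0.7] gap 1.0
```

View pics/w1.png

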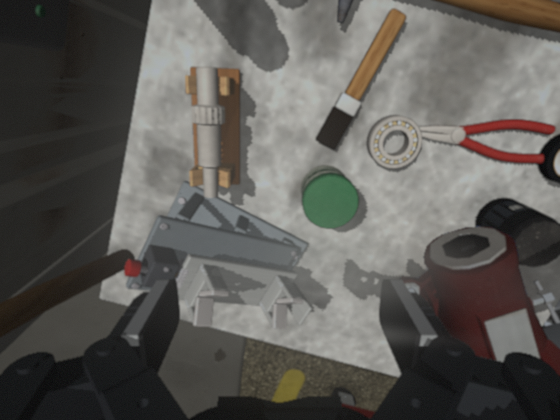

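View pics/w2.png

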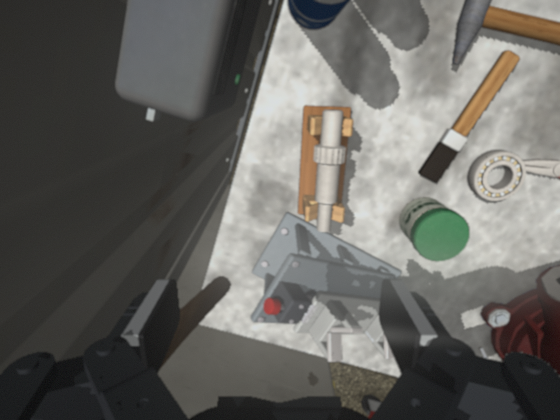

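```bash
python3 - <<'E'
from h import *
q=ori([0,0,-1],[0,1,0])
for i,p in enumerate([[.50,-.17,.33],[.60,-.17,.33],[.54,-.12,.38]]):
    print(kinematics.ik(p,q).round(2))
    env.reach(p,q); st(); snap('wrist',f'w{3+i}.png')
E
```

```text
[-0.55  0.27  1.3  -0.    1.57 -0.55]
t 5.97 p [ 0.5    -0.1699  0.3301] j [-0.55   0.271  1.299 -0.     1.571 -0.55 ] F [-0.3 -0.7 -0.1] gap 1.004
[-0.46  0.51  0.96 -0.    1.67 -0.46]
t 6.51 p [ 0.6002 -0.17    0.3292] j [-0.464  0.509  0.965 -0.     1.67  -0.464] F [-0.4 -0.9 -0. ] gap 1.001
[-0.43  0.33  1.1  -0.    1.72 -0.43]
t 7.02 p [ 0.5391 -0.1199  0.3814] j [-0.431  0.325  1.099 -0.     1.715 -0.431] F [ 0.3 -0.1 -0.2] gap 1.002
```

View pics/w3.png

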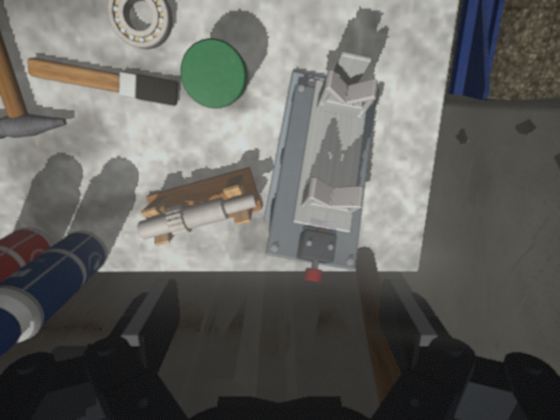

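View pics/w4.png

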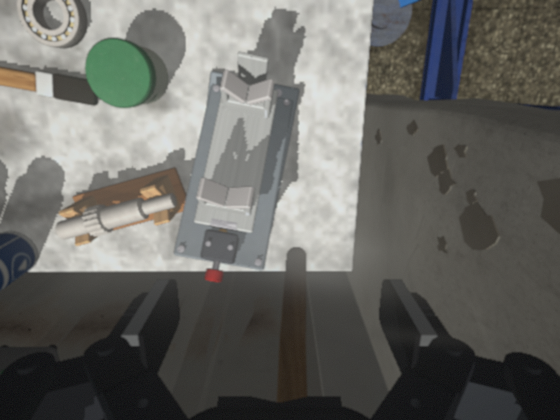

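View pics/w5.png

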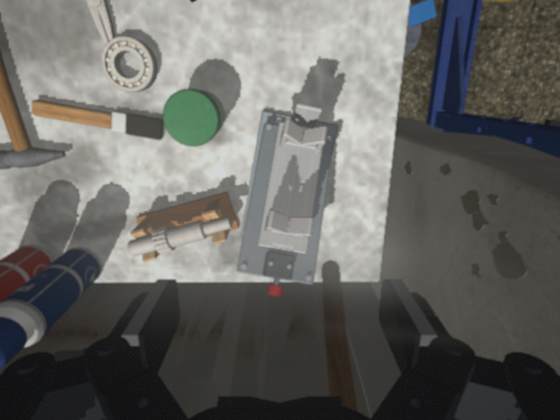

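```bash
python3 - <<'E'
import cv2
def c(n,x0,y0,w,h,f,o):
    a=cv2.imread(f'pics/{n}.png')[y0:y0+h,x0:x0+w]; cv2.imwrite('pics/'+o,cv2.resize(a,None,fx=f,fy=f,interpolation=cv2.INTER_CUBIC))
c('w3',260,40,130,250,2.4,'w3a.png')
a=cv2.imread('pics/w3.png')[40:165,265:390]; b=cv2.imread('pics/w3.png')[165:290,265:390]
cv2.imwrite('pics/w3b.png',cv2.hconcat([cv2.resize(x,(400,400),interpolation=cv2.INTER_CUBIC) for x in (a,b)]))
a=cv2.imread('pics/w4.png')[40:165,180:305]; b=cv2.imread('pics/w4.png')[165:290,170:295]
cv2.imwrite('pics/w4b.png',cv2.hconcat([cv2.resize(x,(400,400),interpolation=cv2.INTER_CUBIC) for x in (a,b)]))
E
```

```text
(no output)
```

View pics/w3b.png

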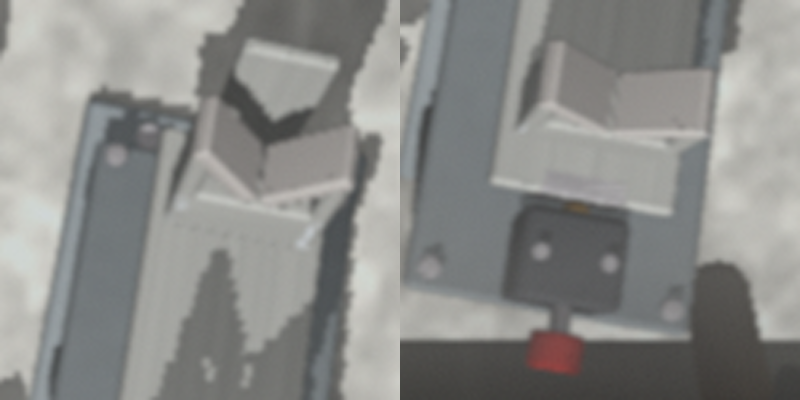

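View pics/w4b.png

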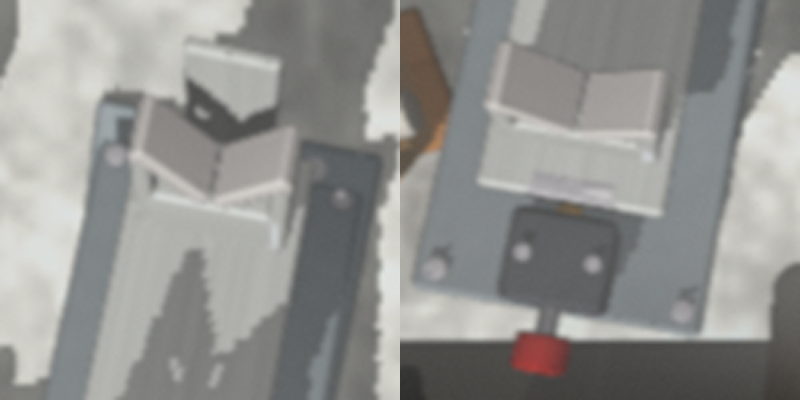

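```bash
cat > m.py <<'E'
from h import *
w3=load('w3');w4=load('w4')
def a(x,y,r): return (w3,265+((x-400) if r else x)/3.2-.3,(165 if r else 40)+y/3.2-.3)
def b(x,y,r): return (w4,(170+(x-400)/3.2 if r else 180+x/3.2)-.3,(165 if r else 40)+y/3.2-.3)
L=[((210,98),(147,95)),((207,150),(135,150)),((352,127),(296,128)),((353,182),(289,187))]
U=[((558,42),(507,42)),((548,103),(491,103)),((712,72),(663,70)),((708,133),(658,132))]
K=[((556,333),(541,333)),]
P=[((492,182),(479,182)),((671,213),(661,214))]
S=[((248,40),(187,40)),((338,65),(279,62))]
def go(l,r):
    out=[]
    for x,y in l:
        p,e=tri(a(*x,r),b(*y,r)); out.append(p); print(p.round(4),e)
    return np.array(out)
print('L');l=go(L,0);print('U');u=go(U,1);print('K');go(K,1);print('Plate');pl=go(P,1);print('Stop');s=go(S,0)
lc=l.mean(0);uc=u.mean(0);print('lc',lc,'uc',uc,'dist',np.linalg.norm(uc-lc))
d=uc-lc;d/=np.linalg.norm(d);print('dir',d,'slope deg',np.degrees(np.arcsin(d[2])))
lat=(l[2:].mean(0)-l[:2].mean(0)+u[2:].mean(0)-u[:2].mean(0))/2;print('lat',lat,np.linalg.norm(lat))
h=np.array([d[0],d[1],0]);h/=np.linalg.norm(h);X=h*np.cos(np.pi/6)+np.array([0,0,.5]);Z=np.array([0,0,np.cos(np.pi/6)])-h*.5
print('X',X,'Z',Z,'seat',(lc+uc)/2-6e-3*Z); np.savez('seat.npz',X=X,Z=Z,seat=(lc+uc)/2-6e-3*Z)
seat=(lc+uc)/2-6e-3*Z
print('plate corners in cradle', [(p-seat)@np.stack([X,np.cross(Z,X),Z],1) for p in pl],[(p-seat)@np.stack([X,np.cross(Z,X),Z],1) for p in s])
E
python3 m.py
```

```text
L
[ 0.5497 -0.0719  0.1093] [array([ 0. , -0.4]), array([0. , 0.4])]
[ 0.5476 -0.0868  0.124 ] [array([-0.,  0.]), array([-0., -0.])]
[ 0.594  -0.0805  0.1047] [array([-0. ,  0.1]), array([-0. , -0.1])]
[ 0.592  -0.0965  0.1191] [array([-0. ,  0.7]), array([-0. , -0.7])]
U
[ 0.5324 -0.1643  0.1623] [array([ 0. , -0.1]), array([0. , 0.1])]
[ 0.5291 -0.179   0.173 ] [array([ 0. , -0.1]), array([0. , 0.1])]
[ 0.5762 -0.1724  0.1635] [array([ 0. , -0.4]), array([-0. ,  0.4])]
[ 0.5749 -0.1885  0.1701] [array([ 0. , -0.3]), array([-0. ,  0.3])]
K
[ 0.5354 -0.2593  0.1573] [array([-0. , -0.2]), array([-0. ,  0.2])]
Plate
[ 0.5154 -0.2155  0.1396] [array([ 0. , -0.1]), array([-0. ,  0.1])]
[ 0.5725 -0.226   0.1402] [array([0., 0.]), array([ 0., -0.])]
Stop
[ 0.5614 -0.0559  0.1013] [array([-0.,  0.]), array([-0., -0.])]
[ 0.5889 -0.0624  0.1017] [array([ 0.1, -0.5]), array([0. , 0.5])]
lc [ 0.57082183 -0.08393799  0.11428514] uc [ 0.55314383 -0.17602841  0.16721531] dist 0.10767895994956589
dir [-0.16417315 -0.85523129  0.49155531] slope deg 29.442858765390934
lat [ 0.0445528  -0.0089807  -0.00275869] 0.04553257609814825
X [-0.1632643  -0.85049678  0.5       ] Z [0.09426069 0.49103454 0.8660254 ] seat [ 0.56141726 -0.13292941  0.13555407]
plate corners in cradle [array([ 0.07976973, -0.02964582, -0.04135075]), array([ 0.07964347,  0.02842499, -0.04058122])] [array([-0.08263059, -0.01457529,  0.00814375]), array([-0.08141114,  0.01367285,  0.00786207])]
```

```bash
python3 - <<'E'
import cv2
a=cv2.imread('pics/w3.png')[170:260,130:270]; b=cv2.imread('pics/w4.png')[170:260,50:190]
cv2.imwrite('pics/w34s.png',cv2.vconcat([cv2.resize(x,(448,288),interpolation=cv2.INTER_CUBIC) for x in (a,b)]))
a=cv2.imread('pics/w1.png')[55:215,160:280]; b=cv2.imread('pics/w2.png')[95:255,270:390]
cv2.imwrite('pics/w12s.png',cv2.hconcat([cv2.resize(x,(384,512),interpolation=cv2.INTER_CUBIC) for x in (a,b)]))
E
```

```text
(no output)
```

View pics/w34s.png

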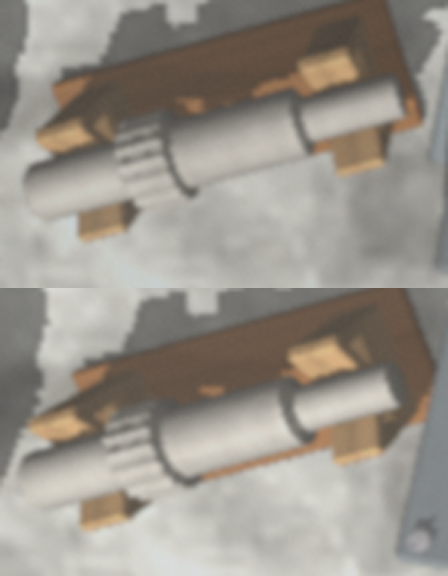

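View pics/w12s.png

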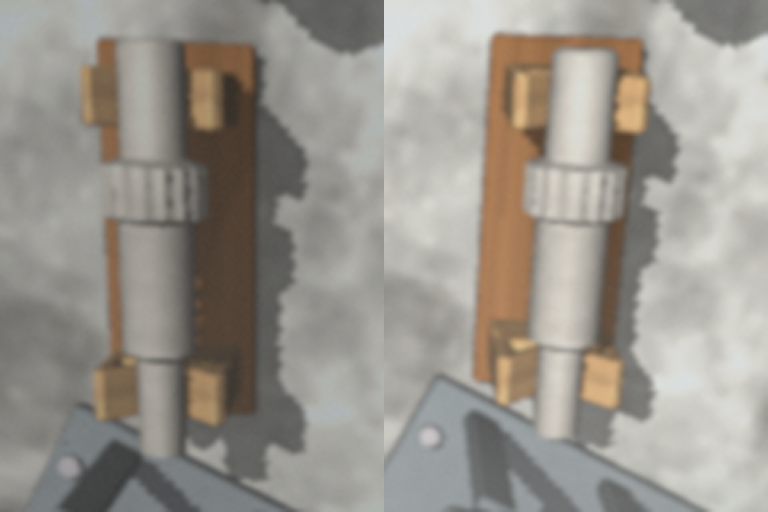

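```bash
cat > m2.py <<'E'
from h import *
w1=load('w1');w2=load('w2')
f1=lambda x,y:(w1,160+x/3.2-.3,55+y/3.2-.3)
f2=lambda x,y:(w2,270+(x-384)/3.2-.3,95+y/3.2-.3)
for f,ax,ge,stp in [(f1,[(150,100),(154.5,225),(156.5,350),(162,400)],[(155,162),(155,220)],(157,355)),(f2,[(583,100),(571.5,225),(564,350),(558,400)],[(578,163),(574,222)],(564,346))]:
    pts=np.array([onz(*f(*p),.058) for p in ax]); c=pts.mean(0); d=np.linalg.svd(pts-c)[2][0]; d*=-np.sign(d[0])
    print(pts.round(4).tolist(),'dir',d.round(4))
    g=[((onz(*f(*p),.077)-c)@d) for p in ge]; s=(onz(*f(*stp),.072)-c)@d
    print('gear edges',g,'step',s,'centre est from gear',(c+d*(np.mean(g)-.024)).round(4),'from step',(c+d*(s+.038)).round(4))
# triangulate
print('gear mid', tri(f1(155,191),f2(576,192)), 'step',tri(f1(157,355),f2(564,346)))
E
python3 m2.py
```

```text
[[0.3459, -0.254, 0.058], [0.3874, -0.2421, 0.058], [0.4324, -0.2302, 0.058], [0.4508, -0.2234, 0.058]] dir [-0.9612 -0.2757 -0.    ]
gear edges [np.float64(0.0406162223086653), np.float64(0.021134064463853366)] step -0.02798140028807085 centre est from gear [ 0.3975 -0.2393  0.058 ] from step [ 0.3945 -0.2402  0.058 ]
[[0.3438, -0.2534, 0.058], [0.3887, -0.2411, 0.058], [0.4367, -0.2264, 0.058], [0.4573, -0.2214, 0.058]] dir [-0.9616 -0.2745 -0.    ]
gear edges [np.float64(0.04522082548562362), np.float64(0.02386074748217318)] step -0.025229527060704835 centre est from gear [ 0.3965 -0.2385  0.058 ] from step [ 0.3943 -0.2391  0.058 ]
gear mid (array([ 0.37562379, -0.24443629,  0.06069434]), [array([-0.1,  0.3]), array([ 0.1, -0.3])]) step (array([ 0.43278072, -0.22865716,  0.06496121]), [array([-0.1,  0.4]), array([ 0.1, -0.3])])
```

```bash
cat >> m2.py <<'E'
print('---')
for f,a,b in [(f1,(161,456),(149,39)),(f2,(556,437),(584,48))]:
    p=onz(*f(*a),.066);q=onz(*f(*b),.068);print(p.round(4),q.round(4),'len',np.linalg.norm(p-q),'mid',((p+q)/2).round(4))
# w3: ends; offset 130,170 scale 3.2
w3=load('w3');w4=load('w4')
f3=lambda x,y:(w3,130+x/3.2-.3,170+y/3.2-.3); f4=lambda x,y:(w4,50+x/3.2-.3,170+(y-288)/3.2-.3)
for f,a,b in [(f3,(395,100),(40,192)),(f4,(388,387),(32,483))]:
    p=onz(*f(*a),.062);q=onz(*f(*b),.062);print(p.round(4),q.round(4),'len',np.linalg.norm(p-q),'mid',((p+q)/2).round(4))
E
python3 m2.py | sed -n '/---/,$p'
```

```text
---
[ 0.47   -0.2174  0.066 ] [ 0.3264 -0.2572  0.068 ] len 0.14899755871781814 mid [ 0.3982 -0.2373  0.067 ]
[ 0.4698 -0.2187  0.066 ] [ 0.3263 -0.2611  0.068 ] len 0.14963686464166695 mid [ 0.398  -0.2399  0.067 ]
[ 0.4691 -0.219   0.062 ] [ 0.3292 -0.257   0.062 ] len 0.1449916548641683 mid [ 0.3992 -0.238   0.062 ]
[ 0.469  -0.2184  0.062 ] [ 0.3271 -0.2579  0.062 ] len 0.1473157292905794 mid [ 0.3981 -0.2381  0.062 ]
```

```bash
cat > plan.py <<'E'
from h import *
S=np.load('seat.npz');X,Z,seat=S['X'],S['Z'],S['seat']
sd=np.array([-.9614,-.275,0]);sc=np.array([.3978,-.2385,.058])
qg=ori([0,0,-1],sd); G=sc-.014*sd; tg=G-[0,0,.0195]
qp=ori(-Z,-X); tp=seat+.014*X-.019*Z
E
python3 - <<'E'
from plan import *
print('tg',tg,'tp',tp)
for p,q in [(tg+[0,0,.17],qg),(tg,qg),(tp+.1*Z,qp),(tp,qp),(tp-.02*Z,qp)]: 
    j=kinematics.ik(p,q); print(None if j is None else j.round(3))
env.reach(tg+[0,0,.17],qg); st(); snap('wrist','w6.png')
env.movel(tg+[0,0,.05],velocity=.15); snap('wrist','w7.png');snap('top','top1.png')
st()
E
```

```text
tg [ 0.4112596 -0.23465    0.0385   ] tp [ 0.55734061 -0.15416602  0.12609959]
[-0.767  0.22   1.682 -0.     1.24  -2.616]
[-0.767  0.462  1.862 -0.     0.818 -2.616]
[-0.164  0.5    1.365 -0.541  1.33   0.172]
[-0.251  0.575  1.489 -0.588  1.119  0.213]
[-0.268  0.595  1.507 -0.601  1.079  0.223]
t 8.96 p [ 0.4114 -0.2348  0.2085] j [-0.767  0.22   1.681  0.     1.24  -2.615] F [-0.9 -0.4  0.9] gap 1.001
t 10.06 p [ 0.4116 -0.235   0.0893] j [-0.767  0.374  1.825 -0.     0.941 -2.616] F [ 0.9 -0.7 -0.8] gap 1.0
```

View pics/w7.png

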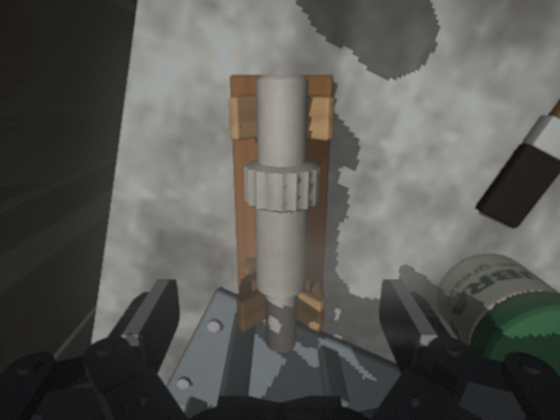

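View pics/top1.png

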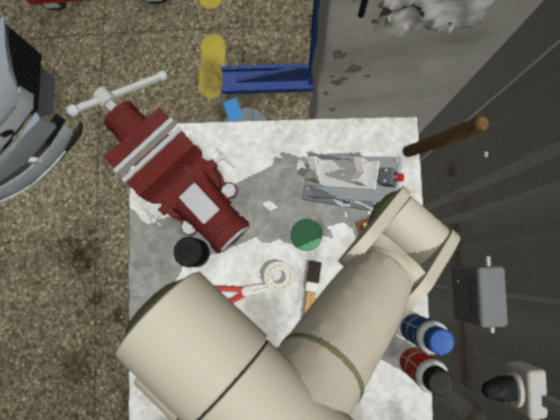

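```bash
python3 - <<'E'
from plan import *
w=load('w7');s=monitor.sense()
for u,v,z in [(282,209,.075),(282,293,.071),(283,350,.066),(282,76,.069)]:
    p=onz(w,u,v,z)-s['position'];print(v,'along',p@sd,'lat',p@np.array([-sd[1],sd[0],0]))
env.movel(tg,velocity=.1,guard=15); st(); env.close_gripper(60); st(); snap('wrist','w8.png')
E
```

```text
209 along 0.029268094017492675 lat -0.0009149770585077785
293 along -0.018845920129522974 lat -0.001076848092185576
350 along -0.05976266887757607 lat -0.0017961984032765152
76 along 0.08784832698000475 lat -0.0007722980926733597
t 10.71 p [ 0.4115 -0.2349  0.0389] j [-0.767  0.462  1.861  0.     0.818 -2.616] F [-0.7  0.1  0.2] gap 1.0
t 11.28 p [ 0.4111 -0.234   0.0388] j [-7.660e-01  4.610e-01  1.862e+00  1.000e-03  8.190e-01 -2.616e+00] F [-2.2  4.2  6.6] gap 0.303
```

View pics/w8.png

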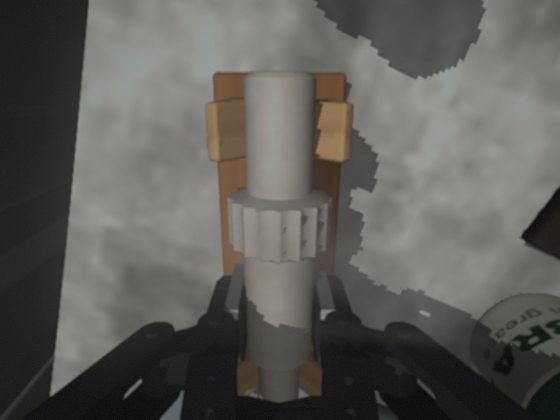

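```bash
python3 - <<'E'
from plan import *
w=load('w8');s=monitor.sense()
a=cv2.imread('pics/w8.png')[50:400,190:370]; cv2.imwrite('pics/w8c.png',cv2.resize(a,None,fx=1.7*1.3,fy=1.7,interpolation=cv2.INTER_CUBIC))
for n,u,v,z in [('thick end',279,72,.070),('thick end mid chamf',279,72,.068),('gear out',279,190,.076),('gear in',279,260,.076),('step',279,362,.071)]:
    p=onz(w,u,v,z)-s['position'];print(n,v,'along',p@sd,'lat',p@np.array([-sd[1],sd[0],0]))
p=s['position']
for al,z in [(90,.07),(52,.077),(24,.077),(-24,.072)]: print(al,proj(w,[*(p+sd*al*1e-3)[:2],z]).round(1), proj(w,[*(p+sd*(al+5)*1e-3)[:2],z]).round(1))
E
```

```text
thick end 72 along 0.08771936326868499 lat 0.0004808391490679423
thick end mid chamf 72 along 0.08778773221502897 lat 0.000480492284196294
gear out 190 along 0.053425844609931473 lat 0.0004847677853287071
gear in 260 along 0.029206549482537397 lat 0.00048684161633821485
step 362 along -0.017411140899393628 lat 0.0004900132476891722
90 [280.6  63.6] [280.7  44.6]
52 [280.6 195.3] [280.6 179.6]
24 [280.5 275.4] [280.5 262. ]
-24 [280.3 377.5] [280.3 367.2]
```

View pics/w8c.png

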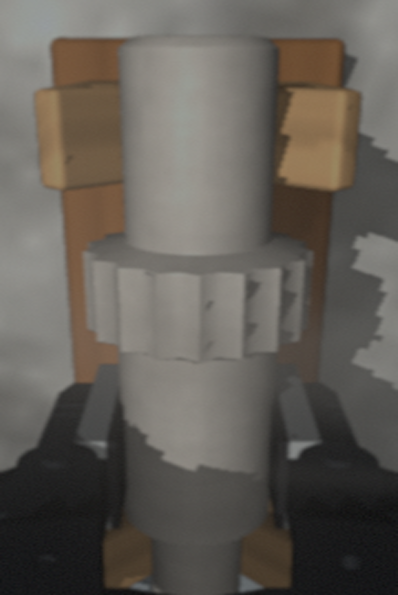

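```bash
python3 - <<'E'
from plan import *
s=monitor.sense();p=s['position']
env.movel(p+[0,0,.04],velocity=.08); st()
env.movel([p[0],p[1],.30],velocity=.2)
print(kinematics.ik(tp+.15*Z,qp))
env.reach(tp+.15*Z,qp); st()
env.movel(tp+.05*Z,velocity=.12); st(); snap('wrist','w9.png'); snap('top','top2.png'); snap('scene','scene2.png')
E
```

```text
t 11.98 p [ 0.4109 -0.2338  0.0784] j [-0.766  0.391  1.836 -0.     0.915 -2.615] F [-0.5 -0.2 -3.9] gap 0.303
[-0.12081645  0.480403    1.28052676 -0.52715669  1.44053111  0.15491766]
t 15.6 p [ 0.5714 -0.0808  0.256 ] j [-0.121  0.48   1.281 -0.527  1.441  0.154] F [-0.1  0.4 -3.1] gap 0.302
t 16.58 p [ 0.5625 -0.1294  0.1702] j [-0.207  0.531  1.433 -0.561  1.223  0.191] F [ 0.3 -0.9 -3.4] gap 0.301
```

View pics/w9.png

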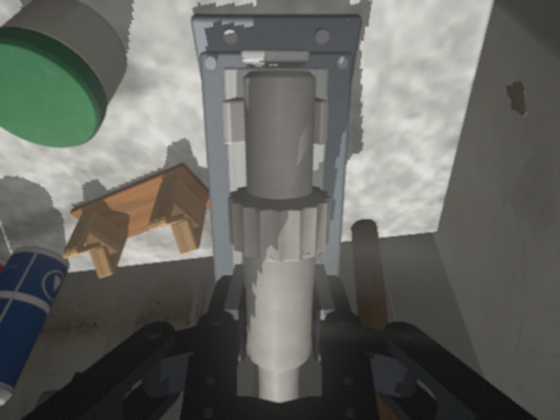

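View pics/scene2.png

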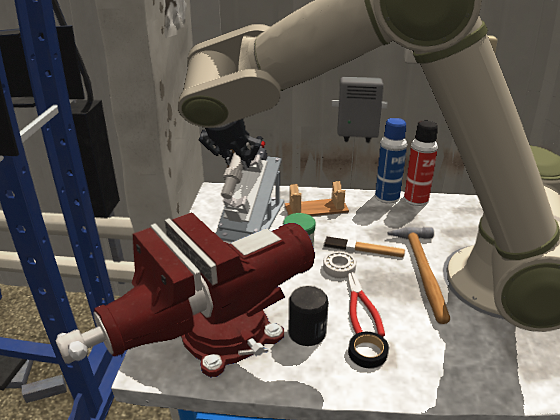

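```bash
python3 - <<'E'
from plan import *
a=cv2.imread('pics/w9.png')[10:170,180:380]; cv2.imwrite('pics/w9c.png',cv2.resize(a,None,fx=3.6,fy=3.6,interpolation=cv2.INTER_CUBIC))
w=load('w9');Y=np.cross(Z,X)
for x in (-.044,-.064):
  for y in (-.0228,.0228): print(x,y,proj(w,seat+x*X+y*Y+.006*Z).round(1))
for y in(-.03,.03): print('plate',proj(w,seat-.08*X+y*Y-.042*Z).round(1))
for y in(-.014,.014): print('stop',proj(w,seat-.0815*X+y*Y+.008*Z).round(1))
E
```

```text
-0.044 -0.0228 [228.3 144.3]
-0.044 0.0228 [324.3 144.3]
-0.064 -0.0228 [226.1 100.1]
-0.064 0.0228 [326.2 100.1]
plate [223.8  67.1]
plate [329.5  67.1]
stop [243.7  57.9]
stop [308.4  57.9]
```

View pics/w9c.png

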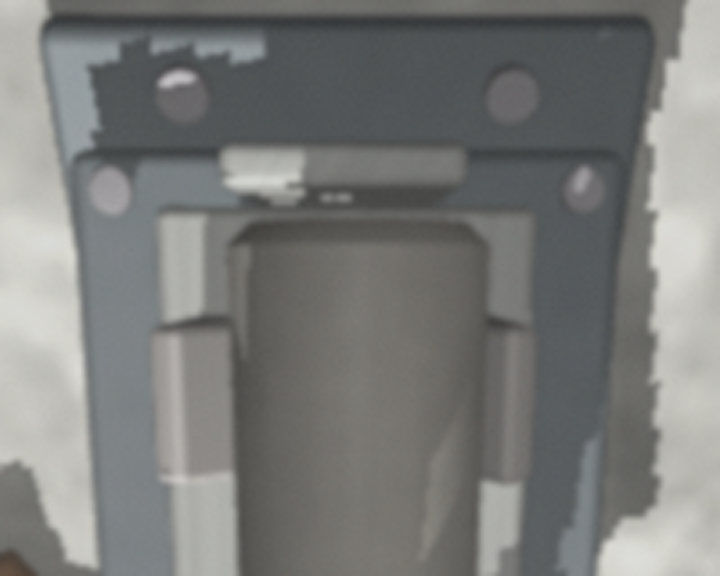

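```bash
python3 - <<'E'
from plan import *
print(env.movel(tp+.008*Z,velocity=.06,guard=8)); s=st(); print((s['position']-tp)@Z)
print(env.movel(tp-.004*Z,velocity=.015,guard=4)); s=st(); print('rel', (s['position']-tp)@Z, 'Fz',s['contact_force']@Z,'Fx',s['contact_force']@X)
env.hold(.1); s=st(); print('Fz',s['contact_force']@Z,'Fx',s['contact_force']@X)
snap('wrist','w10.png'); snap('scene','scene3.png')
E
```

```text
False
t 17.58 p [ 0.5583 -0.1502  0.1333] j [-0.244  0.567  1.481 -0.583  1.135  0.209] F [ 0.7  0.4 -3.9] gap 0.303
0.008282410094398259
True
t 18.03 p [ 0.5571 -0.1521  0.1285] j [-0.247  0.572  1.486 -0.585  1.126  0.211] F [-2.2  1.8  2.6] gap 0.3
rel 0.003042789727130896 Fz 2.9402139898263697 Fx 0.13930395709138876
t 18.13 p [ 0.557  -0.152   0.1283] j [-0.247  0.572  1.487 -0.585  1.126  0.211] F [-2.2  1.9  0.8] gap 0.305
Fz 1.4326940159011543 Fx -0.8727861167073765
```

View pics/w10.png

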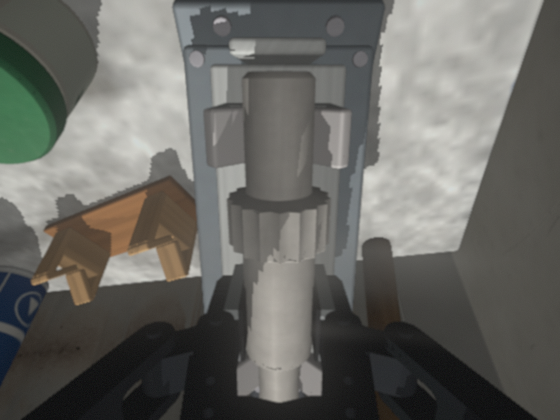

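```bash
python3 - <<'E'
from plan import *
r=monitor.sense()
for k in range(1,9):
    d=.003-.0025*k
    g=env.movel(tp+d*Z,velocity=.025,guard=20); s=monitor.sense(); F=s['contact_force']
    print(g,round(d,4),'rel',round((s['position']-tp)@Z,4),'Fz',round(F@Z,1),'Fx',round(F@X,1),'Fy',round(F@np.cross(Z,X),1))
    if F@Z>18: break
snap('wrist','w11.png')
env.hold(2.0); s=st(); print('rel',(s['position']-tp)@Z,'Fz',s['contact_force']@Z)
snap('wrist','w12.png');snap('scene','scene4.png');snap('top','top4.png')
E
```

```text
False 0.0005 rel 0.0004 Fz 4.1 Fx -2.3 Fy -6.2
False -0.002 rel -0.002 Fz 4.4 Fx -2.2 Fy -5.2
False -0.0045 rel -0.0044 Fz 4.4 Fx -3.1 Fy -5.4
False -0.007 rel -0.0069 Fz 5.9 Fx -3.7 Fy -4.7
False -0.0095 rel -0.0094 Fz 5.1 Fx -2.6 Fy -6.2
False -0.012 rel -0.0117 Fz 7.4 Fx -2.3 Fy -6.1
False -0.0145 rel -0.0138 Fz 10.7 Fx -3.1 Fy -9.0
False -0.017 rel -0.0143 Fz 27.2 Fx -3.5 Fy -14.9
t 22.28 p [ 0.5555 -0.1607  0.1134] j [-0.263  0.589  1.502 -0.595  1.092  0.219] F [-11.6  19.8  22.1] gap 0.299
rel -0.014351104721908205 Fz 27.8127280573064
```

View pics/w12.png

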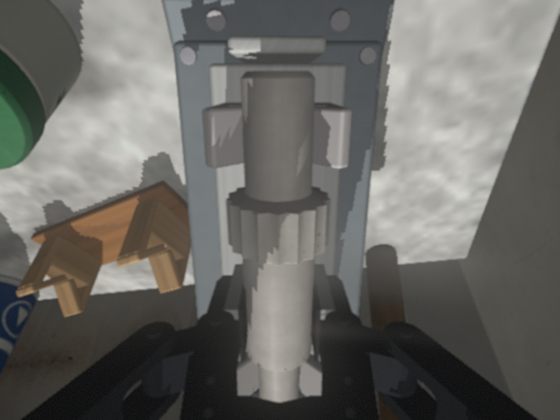

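View pics/scene4.png

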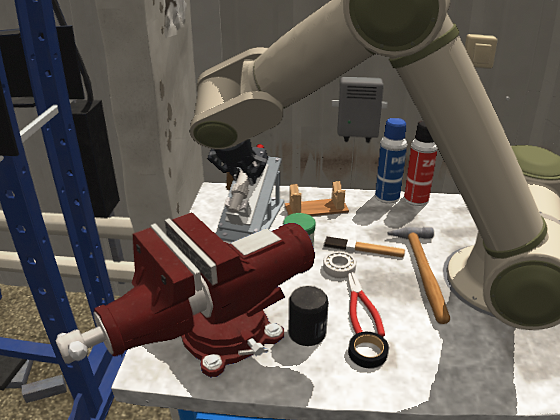

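```bash
python3 - <<'E'
from h import *
for n,box in [('top0',(150,200,380,430)),('top4',(150,200,380,430)),('scene0',(130,160,240,280)),('scene3',(130,160,240,280)),('scene4',(130,160,240,280))]:
    f=load(n)['frame'].astype(int) if n!='scene3' else load(n)['frame'].astype(int)
    m=(f[...,0]>110)&(f[...,1]<70)&(f[...,2]<70); y0,y1,x0,x1=box; ys,xs=np.nonzero(m[y0:y1,x0:x1]); print(n,len(ys),xs.mean()+x0 if len(xs) else '',ys.mean()+y0 if len(ys) else '')
S=np.load('seat.npz');t=load('top0');k=np.array([.5354,-.2593,.1573]);print(proj(t,k),proj(t,k-.012*S['X']))
s=load('scene0');print(proj(s,k),proj(s,k-.012*S['X']))
a=[cv2.resize(cv2.imread(f'pics/{n}.png')[140:210,290:420],None,fx=4,fy=4,interpolation=cv2.INTER_CUBIC) for n in('top0','top4')]
cv2.imwrite('pics/tc4.png',cv2.vconcat(a))
E
```

```text
top0 40 399.35 176.95
top4 40 394.725 176.55
scene0 25 261.04 142.32
scene3 27 261.14814814814815 142.2962962962963
scene4 21 259.85714285714283 145.52380952380952
[397.73860078 176.87041403] [392.05642148 176.58713164]
[259.67797925 144.76186903] [258.35223467 148.86111966]
```

View pics/tc4.png

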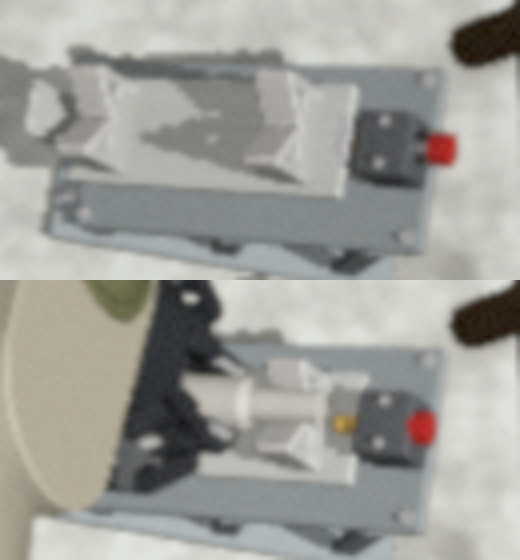

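```bash
python3 - <<'E'
from h import *
def red(d,box):
    f=d['frame'].astype(int);m=(f[...,0]>110)&(f[...,1]<70)&(f[...,2]<70); y0,y1,x0,x1=box; ys,xs=np.nonzero(m[y0:y1,x0:x1]); return len(ys),xs.mean()+x0,ys.mean()+y0
for i in range(2):
    env.hold(1.0); print(red(snap('top',f'top5{i}.png'),(150,200,380,430)),red(snap('scene',f'scene5{i}.png'),(130,160,240,280)))
st()
E
```

```text
(40, np.float64(394.725), np.float64(176.55)) (21, np.float64(259.85714285714283), np.float64(145.52380952380952))
(40, np.float64(394.725), np.float64(176.55)) (21, np.float64(259.85714285714283), np.float64(145.52380952380952))
t 24.63 p [ 0.5555 -0.1607  0.1134] j [-0.263  0.589  1.502 -0.595  1.092  0.219] F [-12.7  18.7  21.9] gap 0.303
```

```bash
python3 - <<'E'
from plan import *
env.movel(tp-.0135*Z,velocity=.02); s=st(); print('Fz',s['contact_force']@Z,'rel',(s['position']-tp)@Z)
env.release(); st(); snap('wrist','w13.png')
env.movel(tp+.06*Z,velocity=.1,guard=10); st(); 
env.movel(tp+.15*Z,velocity=.15,guard=15); st(); snap('wrist','w14.png'); snap('top','top6.png'); snap('scene','scene6.png')
E
```

```text
t 24.96 p [ 0.5554 -0.1599  0.1146] j [-0.262  0.588  1.5   -0.594  1.096  0.217] F [-7.   7.3  4.4] gap 0.3
Fz 6.756845338829397 rel -0.012980967327875128
t 25.57 p [ 0.5561 -0.1609  0.1144] j [-0.263  0.589  1.5   -0.595  1.094  0.217] F [ 0.9 -0.1 -0.2] gap 1.001
t 26.5 p [ 0.5627 -0.1248  0.1775] j [-0.199  0.526  1.421 -0.555  1.245  0.185] F [ 0.5 -0.6  0.2] gap 1.001
t 27.25 p [ 0.5711 -0.0808  0.255 ] j [-0.122  0.482  1.281 -0.526  1.442  0.153] F [ 0.5 -0.7  0.6] gap 1.001
```

View pics/w14.png

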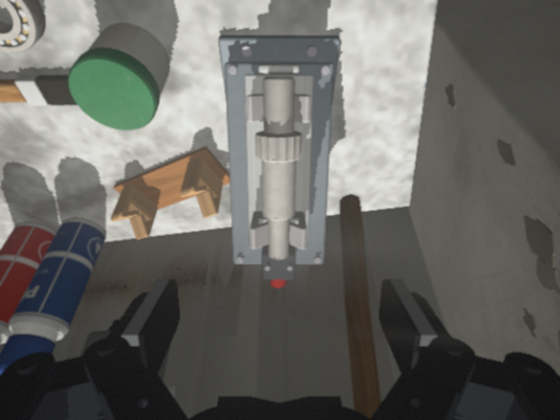

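View pics/scene6.png

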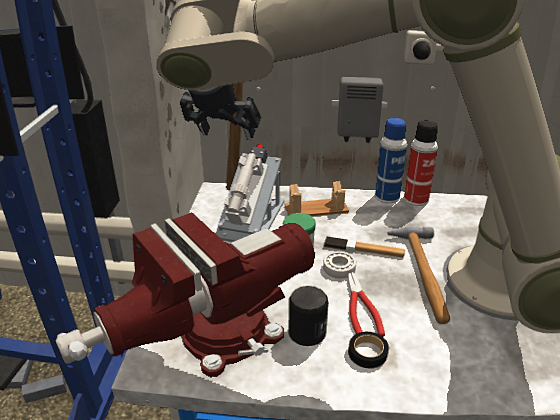

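```bash
python3 - <<'E'
from plan import *
w=load('w14');Y=np.cross(Z,X)
for tr in (0,.014):
    c=seat-tr*Z
    print('travel',tr,'low vee wing',[proj(w,c-.054*X+y*Y+.006*Z).round(1) for y in(-.0228,.0228)],'up vee',[proj(w,c+.054*X+y*Y+.006*Z).round(1) for y in(-.0228,.0228)],'plate low',[proj(w,c-.08*X+y*Y-.042*Z).round(1) for y in(-.03,.03)],'shaft ends',proj(w,c-.076*X+.011*Z).round(1),proj(w,c+.076*X+.01*Z).round(1))
def red(d,box):
    f=d['frame'].astype(int);m=(f[...,0]>110)&(f[...,1]<70)&(f[...,2]<70); y0,y1,x0,x1=box; ys,xs=np.nonzero(m[y0:y1,x0:x1]); return len(ys),xs.mean()+x0,ys.mean()+y0
def green(d):
    f=d['frame'].astype(int);m=(f[...,1]>f[...,0]+40)&(f[...,1]>f[...,2]+20);ys,xs=np.nonzero(m); return len(ys),xs.mean(),ys.mean()
t=load('top6');s=load('scene6')
print(red(t,(150,200,380,430)),red(s,(130,160,240,280)))
for n in('top0','top6','scene0','scene6'): print(n,green(load(n)))
for a,b in (('top0','top6'),('scene0','scene6')):
    A=load(a)['frame'].astype(int);B=load(b)['frame'].astype(int)
    y0,y1,x0,x1=(235,270,170,212) if a[0]=='t' else (280,350,285,332)
    print('filter patch diff',np.abs(A-B)[y0:y1,x0:x1].mean())
a=cv2.imread('pics/w14.png')[30:300,215:345]; a=cv2.rotate(a,cv2.ROTATE_90_COUNTERCLOCKWISE); cv2.imwrite('pics/w14c.png',cv2.resize(a,None,fx=2.9,fy=2.9,interpolation=cv2.INTER_CUBIC))
E
```

```text
travel 0 low vee wing [array([247.6, 109.7]), array([310.3, 109.8])] up vee [array([251.3, 244.8]), array([306.3, 245. ])] plate low [array([243.1,  73.3]), array([315.4,  73.5])] shaft ends [279.   77.2] [278.7 270.8]
travel 0.014 low vee wing [array([249.2, 108.5]), array([308.9, 108.6])] up vee [array([252.5, 237.9]), array([305.1, 238.1])] plate low [array([244.7,  73.8]), array([313.9,  74. ])] shaft ends [279.1  77.6] [278.8 262.9]
(40, np.float64(394.725), np.float64(176.55)) (21, np.float64(259.85714285714283), np.float64(145.52380952380952))
top0 (733, np.float64(305.9618008185539), np.float64(234.42701227830833))
top6 (731, np.float64(305.98084815321477), np.float64(234.39124487004105))
scene0 (344, np.float64(300.84593023255815), np.float64(220.20639534883722))
scene6 (344, np.float64(300.8081395348837), np.float64(220.22674418604652))
filter patch diff 84.06553287981859
filter patch diff 2.133029381965552
```

View pics/w14c.png

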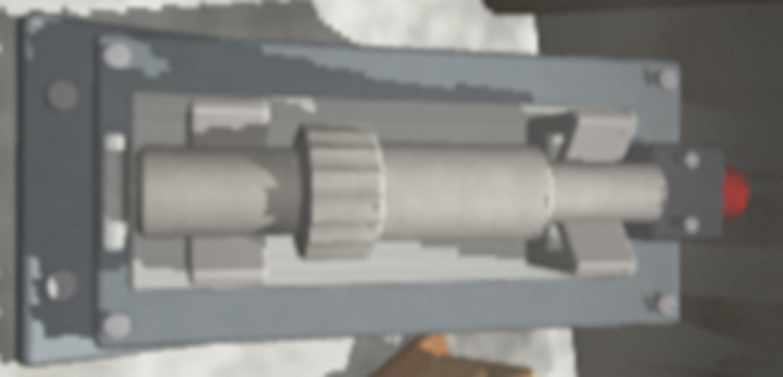

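```bash
python3 - <<'E'
from h import *
st(); job.hand_in(); print('handed in')
E
```

```text
t 27.4 p [ 0.5711 -0.0809  0.255 ] j [-0.122  0.482  1.28  -0.526  1.442  0.153] F [ 1.1 -0.1 -0.2] gap 1.0
the job is handed in; nothing more can be done
handed in
```

I picked the shaft off its rest and laid it in the cradle's vees with the gear end down the slope. Still gripping it, I pressed it square to the slope until it hit the hard stop at about 28 N and held it there for over 4 s. Then I let go, backed 150 mm away and handed in at 27.4 s.

**What the last checks showed (after letting go):**
- **Cradle:** it stayed down. The upper vee sits at row 238, where 14 mm of travel predicts 237.9 and an unpressed cradle predicts 245.
- **Shaft:** it lies in both vees. Its lower end is within about 1 px of the predicted place.
- **Bolt:** the red knob moved in and did not spring back when I let go.
- **Bystanders:** the jar moved less than 0.1 px in both views. The filter is unchanged in the scene view, but the arm hid it in the top view.
- **Robot:** the force readings were about zero after I backed off, so it is touching nothing.

**What disagreed:**
- **Bolt travel:** the knob's shift measures about 9.7 mm in both views, not the full 12 mm. It was at rest by then, and a pixel is about 2–3 mm here. That is above the 8 mm needed, but I could not confirm the full stroke.
- **Shaft features:** the gear and barrel shoulders appear 5–7 mm off the stated lengths, and the gear looks about 20 mm long instead of 28. I took the shaft's middle from its two ends and the gear's centre, which agreed with each other.
- **Thin end:** it reads about 4 px short of prediction, which I put down to its chamfer.

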